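# Peel the top tray off a sticking stack and present it to the reader

## Task

The top tray of the nested stack sticks to the trays below. Take it by the orange tab and peel it off by lifting that corner first, so that it swings up about the opposite corner, which stays down until the tray has come loose; the trays below must stay flat on the bench where they are. Then present the tray to the round reader: finish still holding it by the tab, roughly level and motionless in the air, its middle right over the middle of the reader and its underside about 10 cm above the reader's window, and leave everything else alone.

Things in the scene. Friction and masses are not known exactly. Their poses are not given: they have to be found in the camera images.
- tray_tab (a point): Middle of the orange upright tab at one corner of the top tray. The tab is a flat block 10 mm thick, 24 mm long, its top edge 13 mm above this point, the flange 20 mm below it. Its length lies along the tray's diagonal (tray_tab to tray_far_corner), so pinch it across that diagonal. Axes of the tray: z up, x along the 150 mm side. From the tray's middle: (-62, -47) mm, 37 mm above the floor's underside.
- tray_far_corner (a point): Corner of the top tray's floor, on its underside, diagonally opposite the tab, at (+59, +44) mm from the tray's middle; the tray swings up about this corner. Axes as tray_tab.
- tray_center (a point): Middle of the top tray, 8 mm above its floor's underside. Axes as tray_tab. The tray sticks by a foot under it at (+27, +20) mm, 24 mm square and 8 mm deep, gripped by spring nibs in a socket: pulled straight up it takes about 5 N and tips the lower trays up with it. It is free once the tab corner has swung up about 30 mm (10 degrees; 15 is sure).
- top_tray: The top tray: pale blue, formed, 150 x 120 mm over its flange, 17 mm deep, about 90 g, with 3 mm of play in the tray below. Origin in the middle of its floor's underside, axes as tray_tab.
- lower_trays: The trays below, dark blue, nested in one piece, 150 x 120 x 39 mm, 0.45 kg, loose on the bench. Origin in the middle of the underside, z up, x along the 150 mm side. The top tray starts with its floor's underside 30 mm above this origin, flange 45 to 48 mm above it, axes parallel.
- reader_window (a point): Middle of the window on top of the round black reader with a green ring (80 mm across, 20 mm high, fixed to the bench); z up. A tall screen on a box, about 0.4 m high, stands fixed on the bench to the left of it (roughly x 0.5 to 0.78, y 0.15 to 0.47 m): keep arm and gripper clear of it, passing on the robot side.
- amber_bottle_mid (a point): Bystander: amber bottle with black cap, 58 x 58 x 108 mm; point half-way up.
- blue_rack_mid (a point): Bystander: blue microtube rack, 62 x 144 x 44 mm; point half-way up.
- flask_mid (a point): Bystander: small glass flask, 68 x 68 x 109 mm; point half-way up.
- tube_mid (a point): Bystander: sample tube with blue cap, 34 x 34 x 86 mm, standing; point half-way up.
- tape_mid (a point): Bystander: roll of white tape lying flat, 55 x 55 x 13 mm; point half-way up.
- reader: The reader itself, origin in the middle of its underside, z up.
Things that resemble listed ones, but are neither listed nor needed, are in the scene too. There is more than one size of the reader; the job needs the middle-sized.

How it is judged:
By the outcome, as a careful person would: the job done as asked, in the order asked, and still so for the second after the job is handed in, while the arm keeps its last pose, push and grip.
It also fails if it takes over 54 s, if anything falls off the work surface, if the arm or the gripper's body presses on something with over 40 N, if the wrist force passes 120 N, or if a joint passes its speed limit or range.

## Robot

A 7-joint arm with a two-finger parallel gripper is mounted at the origin on a cart in front of the work surface, level with it; the furniture and walls round the work are solid. World frame = base frame: x ahead of the robot, y to its left, z up, the work surface at z = 0. Lengths are in m, angles in degrees, forces in N, time in s.
With the tool pointing down it reaches from about 0.4 to 0.9 m from the base axis. Payload 5.5 kg.
Tool frame: the origin (TCP) lies at the very end of the fingers, on their centre line; the grasp point (between the pads) lies 19 mm behind it; z points along the fingers, y is the line along which they close (so a half turn about z gives the same grasp; the last joint's range is limited). The gripper opens to 92 mm and grips with 3 to 60 N. Pads are 19 mm wide; open, the fingers measure 130 mm over their backs; the gripper's body (75 mm by 190 mm) begins 47 mm behind the grasp point.
Start: joints at [-52.128, 28.699, -24.465, 88.831, 12.651, 65.22, -12.049], TCP at [0.252, 0.599, 0.227] pointing down, gripper open.
Joint ranges: [-164.97, 164.97], [-17.58, 116.51], [-87.97, 89.64], [11.32, 138.91], [-80.73, 260.73], [10.89, 115.49], [-147.41, 147.41]. Speed limits (degrees/s): [147.25, 147.25, 180, 180, 180, 180, 180].

## Interface

Orientations are given as a 3x3 rotation matrix whose columns are the frame's x, y, z axes.
In Python, from station import * gives the robot as it stands.
- The arm moves only by the tool carry_out, never from a script. Its arguments are lists of equal length, an entry for each row: "slide": the shift along the world's x, y, z in mm, a list of three; "twist": the turn about the world's z in rad; "hand": the opening in per cent of the stroke, from 0 (shut) to 100 (fully open). In form: {"slide": [[dx, dy, dz], ...], "twist": [twist, ...], "hand": [hand, ...]}. A call has 1 to 8 rows; each row is the pose to reach, as a shift and turn from the pose commanded when the call began; what a row does not reach only later rows make up. A row lasts 1/8 s, in which the tool goes at most 62.5 mm and 10.7 degrees, less where a joint would pass 70% of its speed; a pose out of reach is approached as far as the arm can. A call with a gripper value outside its range is refused whole. The fingers move at their own pace and stop on an object; "newtons" is the grip in N (left out, the last holds). Time passes only in rows, so rows that repeat a pose let the fingers close. It gives the time, the measured TCP pose, the force, the opening and the grip force at its end, in the units of the state.
- get_state(): the state, without advancing time (a new reading comes with each control period).
- read_camera(name): name is "scene" or "side" or "wrist"; returns a dict with "frame" (400x640x3 uint8, red, green, blue), "mtx" (3x3 intrinsics, pixels), "dist_coeffs" ([k1, k2, p1, p2, k3] as OpenCV has them; the pictures are not rectified), "extrinsics" (4x4, takes a point from camera to world coordinates). Camera axes: x right, y down, z forward; pixel columns grow to the right and rows downward; lengths in m; the calibration is good to about 2 mm. A picture is of the moment at which its call begins. There is no depth.
- sign_off(): hands the job in; it is judged then, once.
Trained networks look in a picture, given as the dict that the camera call returned (one of the last four; its "shot" number tells which), for a name from the list of things; names that differ only in an ending like _2 or _b are one class to them, and where a whole thing is asked for, a point or a joint stands for the part that bears it (a point fixed in the world has none). Each returns a list of dicts, best first, with "conf" (0 to 1); they miss things now and then, are a little off and sometimes report something else, mostly with a low value. They report only what shows in the picture. A call takes as long as a camera call. They do not tell look-alikes from the thing itself.
- recognise(picture, target): "xyz" ([x, y, z] in m, in the coordinates of the camera as it stood for that picture, good to about 4 mm: the middle of the surface that is visible of it).
- mark_of(picture, target): "xyz" ([x, y, z] in m, in the coordinates of the camera as it stood for that picture, good to about 4 mm: a listed point, or the origin of a listed thing).
The state is a dict: "clock": time; "joints": joint angles; "joint_velocities": joint speeds; "joint_efforts": joint torques, N m; "tcp_pos": TCP position; "ee_rot": TCP orientation; "wrist_force": force on the tool from outside, world axes, zero at the start; "wrist_torque": the same for the moment, N m; "width": finger opening in m; "grasp_force": force on a finger pad.
Only numpy, scipy, OpenCV 4.12 (cv2) and the standard library are available. Lean on these libraries where they do the work, as an engineer would, in place of code of your own. Each camera call takes 0.05 s, during which the arm holds its last target. There are 200 camera calls.

## Working session

There is one attempt and no reset: what is moved stays moved. The work goes in short steps, Python scripts to look and compute and a tool call to move; the robot and the scene stay as the last step left them, time stands still between calls to the robot, and variables do not carry over. Pictures are saved under pics/ and viewed, at most 10 in all, crops included, and the job is handed in when it is done.

Besides the shell and the picture viewer there is one more tool, called after ">>>" as name(argument=value, ...), one argument or row to a line, values as JSON. carry_out: Moves the arm, as the interface text tells. Its arguments: {"type":"object","properties":{"slide":{"type":"array"},"twist":{"type":"array"},"hand":{"type":"array"},"newtons":{"type":"number"}},"required":["slide","twist","hand"]}

```bash
mkdir -p pics; cat > h.py <<'E'
from station import *
import numpy as np, cv2
def w(p,x): return (np.array(p["extrinsics"])@np.r_[x,1])[:3]
def pix(p,X):
    E=np.linalg.inv(np.array(p["extrinsics"]))
    return cv2.projectPoints(np.array([X],float),cv2.Rodrigues(E[:3,:3])[0],E[:3,3],np.array(p["mtx"]),np.array(p["dist_coeffs"]))[0].ravel()
def save(p,n): cv2.imwrite(f"pics/{n}.png",cv2.cvtColor(p["frame"],cv2.COLOR_RGB2BGR))
def look(p,names,k=4,f=mark_of):
    for n in names:
        for d in f(p,n)[:k]:
            X=w(p,d["xyz"]); print(n,round(d["conf"],2),X.round(3),pix(p,X).round())
E
python3 - <<'E'
from h import *
for c in ["scene","side"]:
    p=read_camera(c); save(p,c+"0"); print(c, np.array(p["extrinsics"])[:3,3].round(2))
    look(p,["tray_tab","tray_far_corner","tray_center","lower_trays","reader_window"])
    look(p,["amber_bottle_mid","blue_rack_mid","flask_mid","tube_mid","tape_mid"],2)
s=get_state();print(s["clock"],s["ee_rot"],s["width"])
E
```

```text
scene [0.12 0.53 0.53]
tray_tab 0.82 [ 0.434 -0.209  0.071] [393. 201.]
tray_far_corner 0.73 [ 0.567 -0.28   0.031] [358. 189.]
tray_center 0.77 [ 0.504 -0.243  0.041] [372. 198.]
tray_center 0.74 [ 0.505 -0.248  0.029] [372. 201.]
lower_trays 0.66 [ 0.508 -0.245 -0.002] [370. 211.]
reader_window 0.94 [0.64  0.072 0.028] [245. 246.]
reader_window 0.74 [ 0.55  -0.058  0.01 ] [315. 237.]
reader_window 0.67 [ 0.667 -0.129  0.019] [293. 206.]
amber_bottle_mid 0.57 [ 0.645 -0.359  0.055] [348. 164.]
amber_bottle_mid 0.25 [ 0.737 -0.335  0.051] [317. 160.]
flask_mid 0.74 [ 0.737 -0.337  0.05 ] [318. 160.]
tube_mid 0.64 [0.501 0.097 0.041] [288. 271.]
tape_mid 0.71 [ 0.342 -0.364  0.004] [449. 208.]
side [ 0.37 -0.55  0.91]
tray_tab 0.74 [ 0.442 -0.211  0.067] [285. 241.]
tray_tab 0.24 [ 0.568 -0.276  0.034] [342. 247.]
tray_far_corner 0.63 [ 0.568 -0.279  0.03 ] [342. 248.]
tray_far_corner 0.51 [ 0.44  -0.208  0.071] [284. 239.]
tray_center 0.95 [ 0.505 -0.245  0.036] [314. 246.]
reader_window 0.9 [ 0.667 -0.133  0.017] [349. 190.]
reader_window 0.76 [ 0.548 -0.056  0.015] [299. 186.]
amber_bottle_mid 0.86 [ 0.647 -0.36   0.057] [387. 259.]
blue_rack_mid 0.57 [ 0.799 -0.055  0.024] [376. 151.]
flask_mid 0.92 [ 0.737 -0.334  0.052] [412. 235.]
tube_mid 0.72 [0.504 0.097 0.043] [262. 146.]
tube_mid 0.4 [ 0.734 -0.336  0.053] [412. 236.]
tape_mid 0.72 [ 0.347 -0.365  0.003] [277. 321.]
1.1 [[-9.21942304e-01  3.87327234e-01 -3.81208166e-05]
 [ 3.87327234e-01  9.21942305e-01 -5.83728635e-06]
 [ 3.28842536e-05 -2.01468717e-05 -9.99999999e-01]] 0.09216370711083464
```

```bash
python3 - <<'E'
import cv2,numpy as np
a=cv2.imread("pics/scene0.png")[120:340,180:500];b=cv2.imread("pics/side0.png")[100:320,200:520]
cv2.imwrite("pics/both.png",cv2.resize(np.vstack([a,b]),None,fx=1.36,fy=1.36,interpolation=cv2.INTER_CUBIC))
E
```

```text
(no output)
```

View pics/both.png

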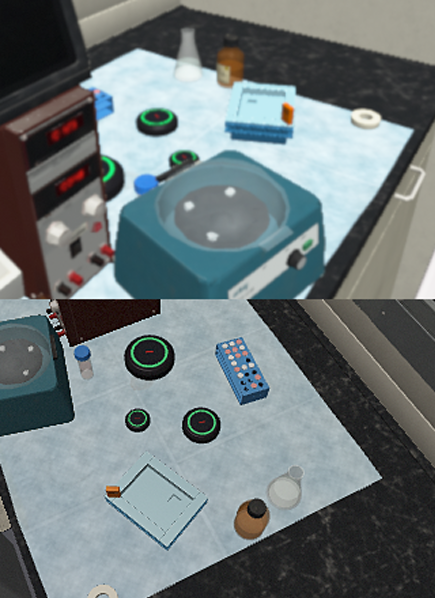

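View pics/scene0.png

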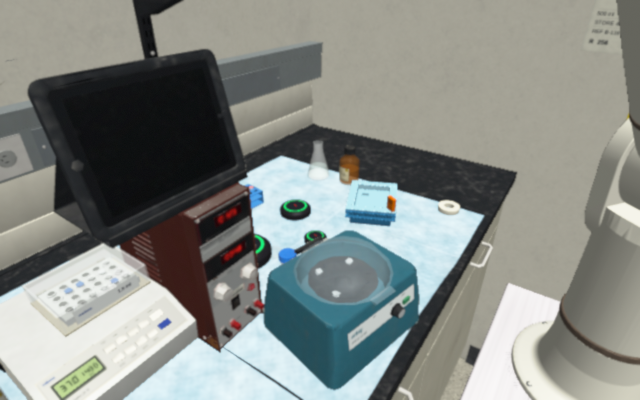

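The readers differ in size. In the side-camera crop the large one is at (149,356), the middle at (202,425) and the small at (137,420), so I take the middle one, at world (0.667,-0.131). There is only one pale tray, with its orange tab at side pixel (285,240). The tilted tray will have to be levelled on free bench after peeling, so I'll make a top view to find a clear spot.

```bash
python3 - <<'E'
from h import *
p=read_camera("side")
# top view on z=0: x 0.2..0.95 up, y 0.35..-0.5 to the right ; 700 px/m
xs=np.linspace(.95,.2,525); ys=np.linspace(.35,-.5,595)
G=np.array([[x,y,0] for x in xs for y in ys])
E=np.linalg.inv(np.array(p["extrinsics"]))
q=cv2.projectPoints(G,cv2.Rodrigues(E[:3,:3])[0],E[:3,3],np.array(p["mtx"]),np.array(p["dist_coeffs"]))[0].reshape(525,595,2).astype(np.float32)
im=cv2.remap(cv2.cvtColor(p["frame"],cv2.COLOR_RGB2BGR),q,None,cv2.INTER_LINEAR)
for x in np.arange(.3,.95,.1): cv2.line(im,(0,int((.95-x)*700)),(595,int((.95-x)*700)),(0,0,255),1); cv2.putText(im,f"{x:.1f}",(0,int((.95-x)*700)),0,.4,(0,0,255))
for y in np.arange(-.4,.35,.1): c=int((.35-y)*700); cv2.line(im,(c,0),(c,525),(0,0,255),1); cv2.putText(im,f"{y:.1f}",(c,12),0,.4,(0,0,255))
cv2.imwrite("pics/top.png",im)
E
```

```text
(no output)
```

View pics/top.png

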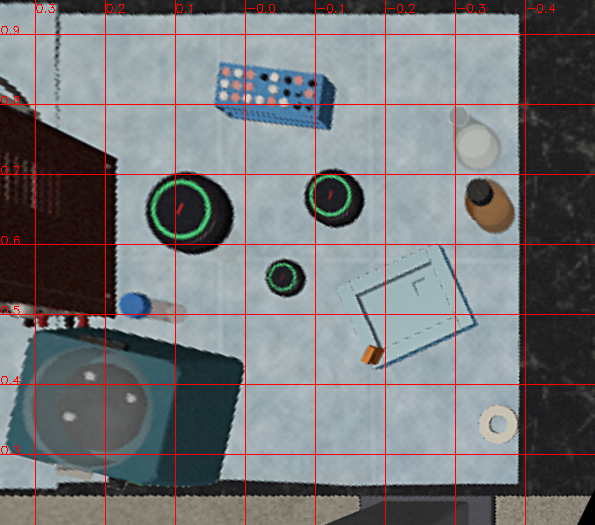

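The top view shows free bench round (0.415,-0.085), with the centrifuge box at y>0.03 and the tape at (0.345,-0.365). I'm moving over on the robot side, high enough to clear the centrifuge.

>>> carry_out(
  slide=[
    [0,-20,60],
    [0,-60,110],
    [0,-110,140],
    [0,-170,140],
    [12,-225,140],
    [35,-280,140],
    [60,-335,140],
    [95,-390,140],
  ],
  twist=[0,0,0,0,0,0,0,0],
  hand=[100,100,100,100,100,100,100,100],
)

```text
clock: 2.15
tcp_pos: [0.3455, 0.2099, 0.3674]
ee_rot: [[-0.922, 0.387, 0.002], [0.387, 0.922, 0.001], [-0.001, 0.001, -1.0]]
wrist_force: [0.9, 0.0, 0.2]
width: 0.0919
grasp_force: 0.0
```

>>> carry_out(
  slide=[
    [20,-58,0],
    [35,-117,0],
    [45,-175,0],
    [53,-235,0],
    [60,-290,-20],
    [65,-345,-50],
    [70,-395,-90],
    [70,-405,-110],
  ],
  twist=[0,0,0,0,-0.04,-0.08,-0.09,-0.09],
  hand=[100,100,100,100,80,60,50,50],
)

```text
clock: 3.15
tcp_pos: [0.4141, -0.1967, 0.2553]
ee_rot: [[-0.881, 0.473, -0.001], [0.473, 0.881, -0.001], [0.001, -0.002, -1.0]]
wrist_force: [0.2, 0.4, 1.0]
width: 0.0569
grasp_force: 0.0
```

```bash
python3 - <<'E'
from h import *
s=get_state();print(s["clock"],s["tcp_pos"],np.round(s["ee_rot"],3),s["joints"],s["width"])
p=read_camera("wrist"); save(p,"wrist1"); print(np.array(p["extrinsics"])[:3,3].round(3))
look(p,["tray_tab","tray_far_corner","tray_center","lower_trays","reader_window"],2)
p=read_camera("side")
look(p,["tray_tab","tray_far_corner","tray_center","lower_trays"],2)
E
```

```text
3.15 [ 0.41409378 -0.19671593  0.25527237] [[-0.881  0.473 -0.001]
 [ 0.473  0.881 -0.001]
 [ 0.001 -0.002 -1.   ]] [  0.60346947   5.28819019  22.83253427 114.59924092  -2.25560364
  60.59562347  86.22463869] 0.05688450768115091
[ 0.344 -0.158  0.412]
tray_tab 0.62 [ 0.44  -0.209  0.067] [319. 200.]
tray_far_corner 0.72 [ 0.568 -0.277  0.027] [320. 288.]
tray_center 0.83 [ 0.506 -0.245  0.039] [319. 248.]
reader_window 0.66 [0.64  0.073 0.026] [565. 220.]
reader_window 0.58 [ 0.551 -0.058  0.018] [455. 207.]
tray_tab 0.95 [ 0.44  -0.208  0.069] [284. 240.]
tray_far_corner 0.97 [ 0.568 -0.28   0.03 ] [342. 248.]
tray_center 0.69 [ 0.644 -0.361  0.055] [386. 260.]
tray_center 0.64 [ 0.503 -0.247  0.038] [314. 247.]
lower_trays 0.5 [ 0.506 -0.246  0.036] [315. 246.]
lower_trays 0.5 [ 0.668 -0.131  0.018] [349. 190.]
```

View pics/wrist1.png

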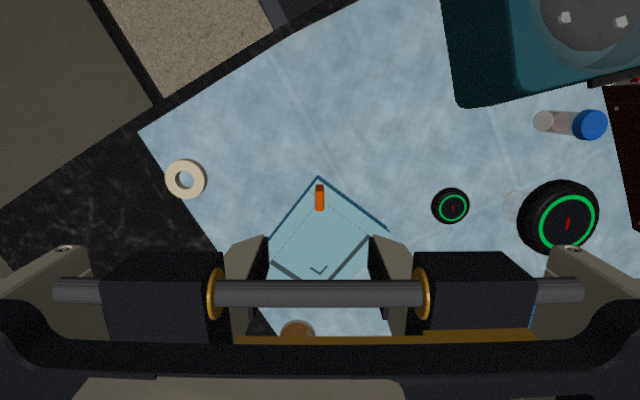

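The picture shows the tab at (319,200), with its length vertical in the image, so the fingers are square to it. The small reader at (451,206) and the tape at (185,179) are clear. I'm descending on the tab.

>>> carry_out(
  slide=[
    [12,-6,-40],
    [23,-12,-90],
    [23,-12,-140],
    [23,-12,-175],
    [23,-12,-195],
    [23,-12,-203],
    [23,-12,-203],
  ],
  twist=[0,0,0,0,0,0,0],
  hand=[50,50,50,50,50,50,50],
)

```text
clock: 4.58
tcp_pos: [0.4385, -0.2054, 0.0538]
ee_rot: [[-0.883, 0.468, -0.0], [0.468, 0.883, 0.0], [0.0, 0.0, -1.0]]
wrist_force: [-0.4, 1.1, 0.4]
width: 0.0456
grasp_force: 0.0
```

```bash
python3 - <<'E'
from h import *
p=read_camera("wrist"); save(p,"wrist2")
look(p,["tray_tab","tray_far_corner"],2); s=get_state();print(s["tcp_pos"],s["wrist_force"])
p=read_camera("side")
cv2.imwrite("pics/side2.png",cv2.resize(cv2.cvtColor(p["frame"][180:300,220:400],cv2.COLOR_RGB2BGR),None,fx=3,fy=3))
E
```

```text
tray_tab 0.6 [ 0.441 -0.207  0.068] [316. 269.]
tray_tab 0.2 [ 0.511 -0.245  0.027] [316. 337.]
[ 0.43924805 -0.20574426  0.05476582] [0.46674199 0.45898295 0.07291962]
```

View pics/wrist2.png

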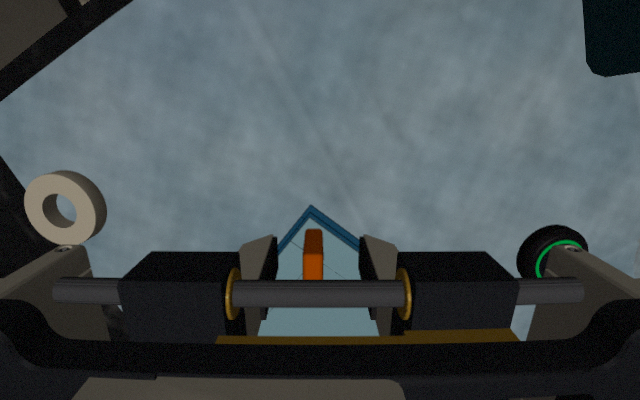

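The fingers straddle the tab at (313,255), which sits about 2 mm off their centre. I'll correct by that and close gently.

>>> carry_out(
  slide=[
    [1,-2,0],
    [1,-2,0],
    [1,-2,0],
    [1,-2,0],
    [1,-2,0],
    [1,-2,0],
    [1,-2,0],
  ],
  twist=[0,0,0,0,0,0,0],
  hand=[40,25,8,0,0,0,0],
  newtons=8,
)

```text
clock: 5.65
tcp_pos: [0.4392, -0.2076, 0.0537]
ee_rot: [[-0.883, 0.469, -0.0], [0.469, 0.883, -0.0], [0.0, -0.0, -1.0]]
wrist_force: [-1.3, 0.3, 2.0]
width: 0.0101
grasp_force: 8.0
```

>>> carry_out(
  slide=[
    [1,0,3],
    [1,-1,5],
    [2,-1,8],
    [3,-2,10],
    [4,-2,13],
    [5,-2,16],
    [6,-3,18],
    [6,-3,20],
  ],
  twist=[0,0,0,0,0,0,0,0],
  hand=[0,0,0,0,0,0,0,0],
)

```text
clock: 6.65
tcp_pos: [0.4454, -0.2106, 0.0739]
ee_rot: [[-0.883, 0.469, 0.0], [0.469, 0.883, -0.0], [-0.0, -0.0, -1.0]]
wrist_force: [0.1, -1.6, -1.0]
width: 0.01
grasp_force: 8.0
```

```bash
python3 - <<'E'
from h import *
s=get_state();print(s["wrist_force"],s["wrist_torque"],s["width"])
p=read_camera("side");a=p["frame"][170:300,230:400]
look(p,["tray_tab","tray_far_corner","lower_trays"],2)
p=read_camera("scene");b=p["frame"][130:260,310:480]
look(p,["tray_tab","tray_far_corner","lower_trays"],2)
cv2.imwrite("pics/peel1.png",cv2.resize(cv2.cvtColor(np.hstack([a,b]),cv2.COLOR_RGB2BGR),None,fx=2.3,fy=2.3,interpolation=cv2.INTER_CUBIC))
E
```

```text
[ 0.08736936 -1.57817429 -1.018396  ] [-0.18262117  0.38136564 -0.10777911] 0.009994897814487883
tray_tab 0.93 [ 0.448 -0.21   0.09 ] [286. 236.]
tray_tab 0.45 [ 0.799 -0.057  0.022] [376. 152.]
tray_far_corner 0.84 [ 0.57  -0.279  0.031] [343. 247.]
tray_tab 0.91 [ 0.439 -0.213  0.089] [392. 193.]
tray_far_corner 0.62 [ 0.567 -0.278  0.029] [357. 190.]
lower_trays 0.76 [ 0.508 -0.246 -0.001] [370. 211.]
```

View pics/peel1.png

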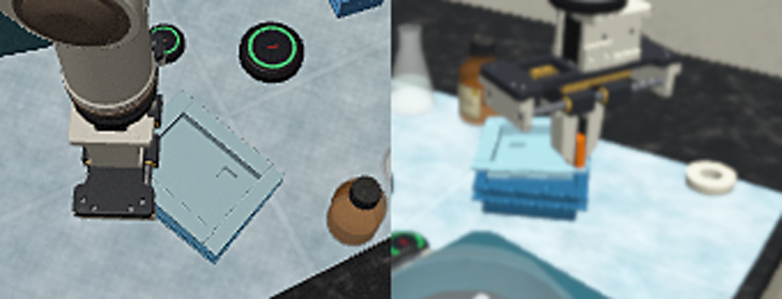

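The tab is up 21 mm, the far corner is still at z 0.03, and the lower trays (right half, about (530,195)) lie flat. The tab turns in the pads, so I'll continue the arc.

>>> carry_out(
  slide=[
    [1,-1,3],
    [3,-1,6],
    [4,-2,9],
    [5,-3,12],
    [7,-4,15],
    [8,-4,18],
    [10,-5,21],
    [12,-6,25],
  ],
  twist=[0,0,0,0,0,0,0,0],
  hand=[0,0,0,0,0,0,0,0],
)

```text
clock: 8.05
tcp_pos: [0.4573, -0.2165, 0.0989]
ee_rot: [[-0.883, 0.469, -0.0], [0.469, 0.883, 0.0], [0.0, -0.0, -1.0]]
wrist_force: [-0.6, -0.2, -1.1]
width: 0.0102
grasp_force: 8.0
```

```bash
python3 - <<'E'
from h import *
s=get_state();print(s["wrist_force"],s["wrist_torque"],s["width"])
for c in ["side","scene"]:
    p=read_camera(c); look(p,["tray_tab","tray_far_corner","lower_trays"],1)
E
```

```text
[-0.58852664 -0.21414086 -1.08255961] [-0.05019032  0.42011346 -0.10915778] 0.010187461238110915
tray_tab 0.92 [ 0.458 -0.219  0.117] [291. 233.]
lower_trays 0.61 [ 0.504 -0.249  0.001] [315. 252.]
tray_tab 0.96 [ 0.452 -0.213  0.116] [388. 181.]
tray_far_corner 0.77 [ 0.569 -0.278  0.03 ] [357. 189.]
lower_trays 0.58 [ 0.509 -0.247 -0.   ] [370. 210.]
```

The tab is up about 47 mm (18 degrees) with the far corner still down, so the tray is loose. I'll grip firmly and lift straight up.

>>> carry_out(
  slide=[
    [0,0,0],
    [0,0,0],
    [0,0,8],
    [0,0,20],
    [0,0,40],
    [0,0,65],
    [0,0,90],
    [0,0,95],
  ],
  twist=[0,0,0,0,0,0,0,0],
  hand=[0,0,0,0,0,0,0,0],
  newtons=45,
)

```text
clock: 9.45
tcp_pos: [0.4588, -0.2169, 0.1961]
ee_rot: [[-0.884, 0.468, 0.004], [0.468, 0.884, -0.001], [-0.004, 0.001, -1.0]]
wrist_force: [-0.2, -0.4, -2.6]
width: 0.01
grasp_force: 45.0
```

```bash
python3 - <<'E'
from h import *
s=get_state();print(s["wrist_force"],s["wrist_torque"],s["joints"])
out=[]
for c,sl in [("side",np.s_[130:300,230:430]),("scene",np.s_[100:270,300:500])]:
    p=read_camera(c); look(p,["tray_tab","tray_far_corner","tray_center","lower_trays"],2); out.append(p["frame"][sl])
cv2.imwrite("pics/lift.png",cv2.resize(cv2.cvtColor(np.hstack(out),cv2.COLOR_RGB2BGR),None,fx=2,fy=2,interpolation=cv2.INTER_CUBIC))
E
```

```text
[-0.24870265 -0.41316983 -2.63347444] [-0.03606803  0.04442961 -0.02808576] [  2.50187309  14.92044245  23.06367601 112.41538853  -7.24768363
  53.77547402  91.21346974]
tray_tab 0.72 [ 0.505 -0.249  0.001] [315. 252.]
tray_tab 0.45 [ 0.348 -0.368  0.003] [277. 322.]
tray_far_corner 0.95 [ 0.572 -0.281  0.128] [347. 233.]
tray_far_corner 0.68 [ 0.514 -0.247  0.155] [317. 226.]
tray_center 0.83 [ 0.513 -0.245  0.158] [316. 225.]
tray_center 0.4 [ 0.659 -0.132  0.003] [346. 194.]
lower_trays 0.77 [ 0.498 -0.247 -0.001] [312. 253.]
tray_tab 0.64 [ 0.452 -0.217  0.207] [392. 143.]
tray_far_corner 0.83 [ 0.565 -0.276  0.124] [359. 157.]
tray_center 0.74 [ 0.511 -0.239  0.154] [372. 156.]
lower_trays 0.77 [ 0.509 -0.245 -0.003] [370. 212.]
```

View pics/lift.png

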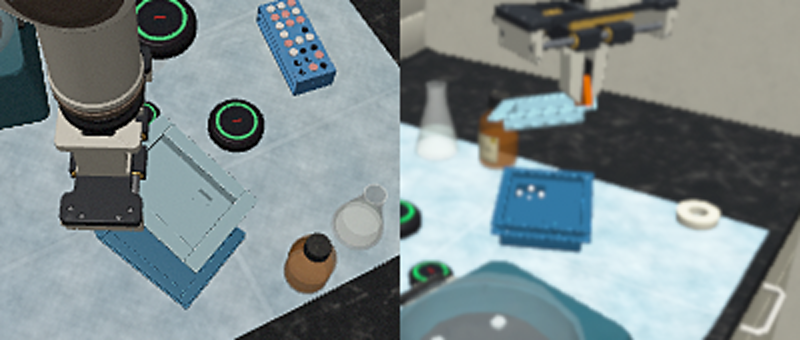

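The tray is free and firmly held at about 18° (centre at left-half pixel (195,195)). The lower trays stay flat in place. I'm carrying it over the free bench and turning it 90° on the way, so that I can level it there.

>>> carry_out(
  slide=[
    [-5,8,5],
    [-15,20,5],
    [-27,35,0],
    [-40,50,0],
    [-52,64,-10],
    [-62,76,-20],
    [-71,84,-30],
    [-71,84,-50],
  ],
  twist=[0.17,0.35,0.53,0.71,0.89,1.07,1.25,1.43],
  hand=[0,0,0,0,0,0,0,0],
)

```text
clock: 10.95
tcp_pos: [0.385, -0.1347, 0.1531]
ee_rot: [[-0.705, -0.71, -0.014], [-0.71, 0.705, -0.007], [0.014, 0.005, -1.0]]
wrist_force: [-0.2, 0.0, -1.6]
width: 0.0097
grasp_force: 45.0
```

>>> carry_out(
  slide=[
    [0,0,-20],
    [0,0,-40],
    [0,0,-55],
    [0,0,-62],
    [0,0,-66],
    [0,0,-66],
  ],
  twist=[0.14,0.14,0.14,0.14,0.14,0.14],
  hand=[0,0,0,0,0,0],
)

```text
clock: 11.7
tcp_pos: [0.3853, -0.1355, 0.0874]
ee_rot: [[-0.602, -0.798, -0.013], [-0.798, 0.603, -0.009], [0.015, 0.005, -1.0]]
wrist_force: [-0.2, -0.1, -0.6]
width: 0.0095
grasp_force: 45.0
```

```bash
python3 - <<'E'
from h import *
s=get_state();print(s["wrist_force"],s["joints"])
out=[]
for c in ["side","scene"]:
    p=read_camera(c); look(p,["tray_tab","tray_far_corner","tray_center","lower_trays"],2)
E
```

```text
[-0.18333131 -0.12916375 -0.58535912] [ 40.17409662  17.79484585 -28.24037508 127.8826504   14.69400472
  37.86194068 144.24903013]
tray_tab 0.58 [ 0.385 -0.14   0.103] [250. 220.]
tray_far_corner 0.78 [ 0.464 -0.032  0.017] [268. 190.]
tray_center 0.53 [ 0.42  -0.087  0.046] [259. 208.]
lower_trays 0.72 [ 0.661 -0.131 -0.001] [346. 194.]
lower_trays 0.57 [ 0.499 -0.248 -0.001] [313. 253.]
tray_tab 0.78 [ 0.382 -0.141  0.104] [402. 208.]
tray_center 0.65 [ 0.424 -0.087  0.05 ] [371. 234.]
lower_trays 0.86 [ 0.508 -0.245  0.001] [370. 210.]
```

Joint 7 is at 144°, close to its limit of 147°, so the last bit of twist was not reached. I'll turn back a little and check.

>>> carry_out(
  slide=[
    [-2,2,2],
    [-4,2,4],
    [-4,2,4],
    [-4,2,4],
  ],
  twist=[-0.1,-0.22,-0.22,-0.22],
  hand=[0,0,0,0],
)

```text
clock: 12.7
tcp_pos: [0.3809, -0.134, 0.0912]
ee_rot: [[-0.762, -0.648, -0.014], [-0.648, 0.762, -0.005], [0.014, 0.005, -1.0]]
wrist_force: [0.1, -0.5, -1.4]
width: 0.0099
grasp_force: 45.0
```

```bash
python3 - <<'E'
from h import *
s=get_state();print(s["tcp_pos"],s["joints"])
E
```

```text
[ 0.38092201 -0.13396873  0.09124682] [ 38.49243854  16.66867196 -26.09196339 128.28048083  12.57907464
  38.07800394 133.69247825]
```

>>> carry_out(
  slide=[
    [3,1,-7],
    [3,1,-14],
    [3,1,-18],
    [3,1,-21],
    [3,1,-21],
  ],
  twist=[0.07,0.15,0.15,0.15,0.15],
  hand=[0,0,0,0,0],
)

```text
clock: 13.32
tcp_pos: [0.3838, -0.133, 0.0702]
ee_rot: [[-0.658, -0.753, -0.014], [-0.753, 0.658, -0.007], [0.014, 0.006, -1.0]]
wrist_force: [0.2, -0.0, -1.7]
width: 0.0096
grasp_force: 45.0
```

```bash
python3 - <<'E'
from h import *
s=get_state();print(s["tcp_pos"],s["joints"][6],s["wrist_force"])
for c in ["side","scene"]:
    p=read_camera(c); look(p,["tray_tab","tray_far_corner","tray_center"],1)
E
```

```text
[ 0.38382372 -0.13297554  0.07015899] 138.65995082694434 [ 0.19374583 -0.00586117 -1.6615143 ]
tray_tab 0.65 [ 0.386 -0.137  0.088] [251. 222.]
tray_far_corner 0.92 [ 0.469 -0.036 -0.001] [271. 194.]
tray_tab 0.79 [ 0.383 -0.136  0.087] [400. 215.]
tray_far_corner 0.17 [ 0.38  -0.138  0.086] [401. 216.]
tray_center 0.94 [ 0.426 -0.085  0.032] [369. 241.]
```

The far corner is on the bench. I'll ease the grip and lower the tab along the arc so the tray turns level on its foot.

>>> carry_out(
  slide=[
    [0,0,-2],
    [-2,-3,-5],
    [-5,-6,-10],
    [-7,-8,-14],
    [-9,-11,-19],
    [-11,-13,-24],
    [-13,-15,-29],
    [-14,-16,-32],
  ],
  twist=[0,0,0,0,0,0,0,0],
  hand=[0,0,0,0,0,0,0,0],
  newtons=8,
)

```text
clock: 14.72
tcp_pos: [0.3696, -0.1491, 0.0379]
ee_rot: [[-0.658, -0.753, -0.014], [-0.753, 0.658, -0.007], [0.014, 0.006, -1.0]]
wrist_force: [-0.3, 0.1, 0.2]
width: 0.01
grasp_force: 8.0
```

```bash
python3 - <<'E'
from h import *
s=get_state();print(s["tcp_pos"],s["joints"],s["wrist_force"])
out=[]
for c,sl in [("side",np.s_[130:300,180:380]),("scene",np.s_[150:300,300:500])]:
    p=read_camera(c); look(p,["tray_tab","tray_far_corner","tray_center","lower_trays"],1); out.append(p["frame"][sl][:150])
cv2.imwrite("pics/level.png",cv2.resize(cv2.cvtColor(np.hstack(out),cv2.COLOR_RGB2BGR),None,fx=2,fy=2,interpolation=cv2.INTER_CUBIC))
E
```

```text
[ 0.36960515 -0.14912278  0.03788596] [ 38.6739057   22.93009071 -23.95710933 130.45738052  19.40641052
  30.50565336 138.26531792] [-0.28634697  0.11340525  0.21218557]
tray_tab 0.96 [ 0.372 -0.153  0.057] [250. 234.]
tray_far_corner 0.94 [ 0.472 -0.037  0.007] [272. 193.]
tray_center 0.71 [ 0.416 -0.095  0.015] [260. 216.]
lower_trays 0.73 [ 0.503 -0.249  0.001] [314. 253.]
tray_tab 0.9 [ 0.363 -0.151  0.054] [410. 228.]
tray_center 0.73 [ 0.419 -0.092  0.018] [373. 246.]
lower_trays 0.86 [ 0.508 -0.245 -0.001] [370. 211.]
```

View pics/level.png

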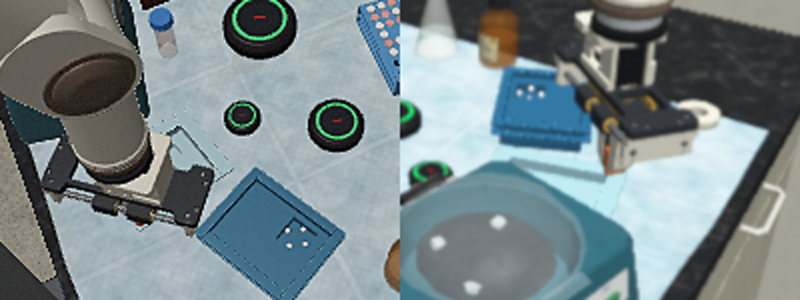

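The tray is about 4° from level (tab z 0.055, far corner z 0.007), resting clear of the lower trays. I'll finish levelling and grip firmly.

>>> carry_out(
  slide=[
    [-1,-1,-3],
    [-2,-2,-6],
    [-3,-3,-9],
    [-3,-3,-9],
    [-3,-3,-9],
  ],
  twist=[0,0,0,0,0],
  hand=[0,0,0,0,0],
)

```text
clock: 15.85
tcp_pos: [0.3665, -0.152, 0.0291]
ee_rot: [[-0.658, -0.753, -0.014], [-0.753, 0.658, -0.007], [0.015, 0.006, -1.0]]
wrist_force: [0.3, -0.2, -1.8]
width: 0.0103
grasp_force: 8.0
```

>>> carry_out(
  slide=[
    [0,0,0],
    [0,0,0],
    [0,0,0],
    [0,0,10],
    [0,0,30],
    [0,0,60],
    [0,0,95],
    [0,0,110],
  ],
  twist=[0,0,0,0,0,0,0,0],
  hand=[0,0,0,0,0,0,0,0],
  newtons=50,
)

```text
clock: 16.85
tcp_pos: [0.3678, -0.1523, 0.1416]
ee_rot: [[-0.658, -0.753, -0.011], [-0.753, 0.658, -0.009], [0.014, 0.002, -1.0]]
wrist_force: [0.2, -0.6, -0.9]
width: 0.0098
grasp_force: 50.0
```

```bash
python3 - <<'E'
from h import *
s=get_state();print(s["tcp_pos"],s["joints"],s["wrist_force"])
for c in ["side","scene"]*2:
    p=read_camera(c); look(p,["tray_tab","tray_far_corner","tray_center"],1)
E
```

```text
[ 0.36780526 -0.15228355  0.14156989] [ 52.78183992  11.38106871 -37.70917468 126.85686459  10.79680434
  45.07533661 146.77602365] [ 0.22113901 -0.64353699 -0.92414386]
tray_tab 0.96 [ 0.37  -0.155  0.157] [242. 218.]
tray_far_corner 0.56 [ 0.468 -0.039  0.123] [265. 172.]
tray_center 0.64 [ 0.419 -0.099  0.126] [256. 197.]
tray_tab 0.83 [ 0.363 -0.155  0.154] [416. 186.]
tray_far_corner 0.55 [ 0.464 -0.038  0.118] [344. 211.]
tray_center 0.58 [ 0.418 -0.091  0.124] [376. 204.]
tray_tab 0.64 [ 0.366 -0.155  0.155] [241. 220.]
tray_far_corner 0.65 [ 0.466 -0.037  0.121] [264. 172.]
tray_center 0.58 [ 0.415 -0.093  0.121] [254. 197.]
tray_tab 0.69 [ 0.362 -0.155  0.153] [416. 187.]
tray_far_corner 0.65 [ 0.464 -0.039  0.118] [343. 211.]
tray_center 0.96 [ 0.416 -0.093  0.124] [378. 204.]
```

The tray is level within about 1° and firmly held. Joint 7 is near its range, so I'll turn back while moving out toward the reader.

>>> carry_out(
  slide=[
    [10,0,3],
    [30,2,8],
    [58,5,15],
    [90,8,20],
    [122,11,20],
    [154,14,20],
    [186,17,20],
    [205,19,20],
  ],
  twist=[-0.1,-0.22,-0.36,-0.5,-0.62,-0.72,-0.8,-0.85],
  hand=[0,0,0,0,0,0,0,0],
)

```text
clock: 18.65
tcp_pos: [0.5733, -0.1325, 0.1589]
ee_rot: [[-1.0, -0.001, -0.014], [-0.001, 1.0, 0.006], [0.014, 0.006, -1.0]]
wrist_force: [-1.0, -1.1, -0.9]
width: 0.0099
grasp_force: 50.0
```

>>> carry_out(
  slide=[
    [10,1,0],
    [18,2,-3],
    [18,2,-8],
    [18,2,-14],
    [18,2,-18],
    [18,2,-18],
    [18,2,-18],
    [18,2,-18],
  ],
  twist=[0,0,0,0,0,0,0,0],
  hand=[0,0,0,0,0,0,0,0],
)

```text
clock: 19.65
tcp_pos: [0.59, -0.131, 0.1415]
ee_rot: [[-1.0, -0.003, -0.014], [-0.003, 1.0, 0.005], [0.014, 0.005, -1.0]]
wrist_force: [-0.3, -0.0, -1.2]
width: 0.0092
grasp_force: 50.0
```

```bash
python3 - <<'E'
from h import *
s=get_state();print(s["tcp_pos"],s["joints"],s["wrist_force"])
out=[]
for c,sl in [("side",np.s_[80:280,220:470]),("scene",np.s_[80:280,180:430])]*2:
    p=read_camera(c); print(c);look(p,["tray_tab","tray_far_corner","tray_center","top_tray","reader_window","reader"],3); out.append(p["frame"][sl])
cv2.imwrite("pics/fin.png",cv2.resize(cv2.cvtColor(np.hstack(out[:2]),cv2.COLOR_RGB2BGR),None,fx=1.6,fy=1.6,interpolation=cv2.INTER_CUBIC))
E
```

```text
[ 0.59001761 -0.13103025  0.14153135] [ 30.0438706   30.45593386 -26.63046911  99.06335276  15.81931664
  55.09299474  87.41516912] [-3.05317195e-01 -8.49628726e-05 -1.21763687e+00]
side
tray_tab 0.9 [ 0.592 -0.135  0.157] [326. 175.]
tray_far_corner 0.58 [ 0.741 -0.13   0.124] [376. 158.]
tray_center 0.75 [ 0.666 -0.132  0.127] [351. 169.]
top_tray 0.84 [ 0.666 -0.127  0.12 ] [350. 169.]
reader_window 0.79 [ 0.551 -0.057  0.013] [300. 186.]
reader_window 0.6 [0.643 0.07  0.026] [310. 139.]
reader 0.65 [ 0.644  0.075 -0.001] [310. 144.]
reader 0.58 [ 0.666 -0.131  0.002] [348. 193.]
reader 0.56 [ 0.557 -0.06  -0.   ] [303. 188.]
scene
tray_tab 0.7 [ 0.586 -0.132  0.157] [320. 163.]
tray_tab 0.55 [ 0.735 -0.131  0.119] [271. 163.]
tray_far_corner 0.57 [ 0.737 -0.129  0.124] [270. 162.]
tray_center 0.9 [ 0.667 -0.128  0.126] [291. 168.]
tray_center 0.61 [ 0.669 -0.13   0.019] [293. 205.]
top_tray 0.86 [ 0.665 -0.131  0.122] [293. 169.]
top_tray 0.43 [ 0.736 -0.132  0.122] [271. 162.]
reader_window 0.87 [0.637 0.07  0.028] [246. 246.]
reader_window 0.74 [ 0.55  -0.059  0.015] [315. 235.
[... 462 characters left out ...]
ader_window 0.61 [ 0.551 -0.056  0.016] [300. 185.]
reader 0.75 [ 0.665 -0.13   0.123] [350. 170.]
reader 0.72 [ 0.66  -0.13   0.001] [346. 193.]
reader 0.7 [ 0.557 -0.062 -0.001] [303. 189.]
scene
tray_tab 0.63 [ 0.588 -0.132  0.155] [319. 164.]
tray_far_corner 0.72 [ 0.737 -0.13   0.12 ] [270. 163.]
tray_center 0.83 [ 0.667 -0.127  0.129] [291. 167.]
top_tray 0.56 [ 0.664 -0.133  0.123] [294. 168.]
reader_window 0.78 [0.64  0.071 0.028] [245. 245.]
reader_window 0.65 [ 0.664 -0.129  0.021] [294. 205.]
reader_window 0.56 [ 0.552 -0.056  0.014] [314. 236.]
reader 0.93 [0.639 0.068 0.   ] [248. 255.]
reader 0.68 [ 0.663 -0.133  0.002] [296. 211.]
reader 0.51 [ 0.549 -0.058  0.002] [315. 240.]
```

View pics/fin.png

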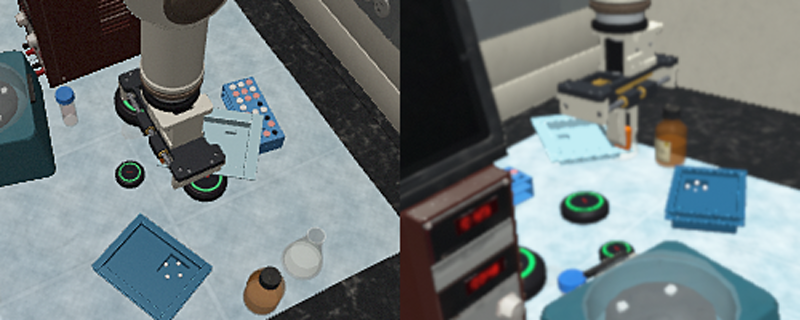

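The tray centre is at (0.666,-0.130) and the reader at (0.666,-0.131). The underside is at 0.120, tilt is about 1°, and the other items stand where they were. I'm handing in.

```bash
python3 - <<'E'
from h import *
print(sum(abs(np.array(get_state()["joint_velocities"]))), sign_off())
E
```

```text
the job is handed in; nothing more can be done
0.2658211415279891 None
```

The tray was peeled tab-first off the stack and handed in held by the tab, about level, centred within about 1 mm by the cameras over the middle-sized reader and about 10 cm above it; the lower trays stayed flat in place, and I set the tray briefly on clear bench on the way to level it.

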